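# Start the key-cutting machine

## Robot

A 6-joint arm with a two-finger parallel gripper is mounted at the origin on the work surface. World frame = base frame: x ahead of the robot, y to its left, z up, the work surface at z = 0. Lengths are in m, angles in degrees, forces in N, time in s.
With the tool pointing down it reaches from about 0.375 to 0.825 m from the base axis. Payload 5.5 kg.
Tool frame: the origin (TCP) lies between the finger pads; the fingertips stand 22 mm ahead of it and the grasp point (between the pads) lies 3 mm ahead of it; z points along the fingers, y is the direction in which the jaws open and shut (so a half turn about z gives the same grasp; the last joint's range is limited). The gripper opens to 85 mm and grips with 20 to 120 N. Pads are 22 mm wide; open, the fingers measure 114 mm over their backs; the gripper's body (76 mm by 85 mm) begins 54 mm behind the grasp point. The pads swing forward as they close: fully open they stand 13 mm farther back than shut.
Start: joints at [72.88, 17.962, -2.699, 69.339, 0, 90], TCP at [0.177, 0.573, 0.223] pointing down, gripper open.
Joint ranges: [-152.73, 152.73], [-39.44, 99.34], [-58.76, 71.6], [-118.89, 123.64], [-81.53, 83.1], [-180, 180]. Speed limits (degrees/s): [136.94, 136.94, 172.46, 180, 180, 180].

## Interface

Orientations are given as a 3x3 rotation matrix whose columns are the frame's x, y, z axes.
In Python, from plant import ctrl gives the robot as it stands.
- The arm moves only by the tool servo_tool, never from a script. Its argument "targets" is a list of rows, each an object with "offset": the shift along the tool's x, y, z each as a share of 40 mm, from -1 to 1, a list of three; "delta_rot": the turn, a rotation vector about the tool's x, y, z each as a share of 0.08 rad, from -1 to 1, a list of three; "fingers": the closure, from -1 (fully open) to 1 (shut). In form: [{"offset": [dx, dy, dz], "delta_rot": [wx, wy, wz], "fingers": fingers}, ...]. A call has 1 to 20 rows; each row shifts and turns the pose as measured when the row begins, along the tool's axes as they then stand; what a row does not reach is not made up. A row lasts 1/8 s, in which the tool goes at most 62.5 mm and 10.7 degrees, less where a joint would pass 70% of its speed; a pose out of reach is approached as far as the arm can. A call with a number of a shift or a turn outside -1 to 1 is refused whole. A call with a gripper value outside its range is refused whole. The fingers move at their own pace and stop on an object; the grip force is fixed at half the most. Time passes only in rows, so rows that do not move let the fingers close. It gives the time, the measured TCP pose, the force and the opening at its end, in the units of the state.
- ctrl.get_state(): the state, without advancing time (a new reading comes with each control period).
- ctrl.snapshot(name): name is "scene" or "top"; returns (picture, depth): 420x560x3 uint8, red, green, blue; 420x560 float32, m along the optical axis (not along the pixel's ray), 0 where there is no reading.
- ctrl.camera_model(name): a dict with "mtx" (3x3 intrinsics, pixels), "k1" (the pictures are not rectified: a ray, as slopes to the right and down, at radius r is drawn at 1 + k1 r^2 times it, then the intrinsics apply), "R" (3x3) and "t" (3): a world point X has camera coordinates R X + t. Camera axes: x right, y down, z forward; pixel columns grow to the right and rows downward; lengths in m; the calibration is good to about 2 mm. A picture is of the moment at which its call begins. camera_model takes no time and is no camera call.
- ctrl.sign_off(): hands the job in, once; it reports no verdict.
The state is a dict: "time": time; "joints": joint angles; "qvel": joint speeds; "tau": joint torques, N m; "ee_pos": TCP position; "tcp_rot": TCP orientation; "ft_force": force on the tool from outside, world axes, zero at the start; "wrist_torque": the same for the moment, N m; "width": finger opening in m.
Only numpy, scipy, OpenCV 4.12 (cv2) and the standard library are available. Lean on these libraries where they do the work, as an engineer would, in place of code of your own. Each camera call takes 0.05 s, during which the arm holds its last target.

## Task

Start the key-cutting machine with the closed fingertips: first push its raised hinged guard down until it is fully shut, then press the raised far end of the rocker switch on the control box until it has flipped right over, then press the plain round start button all the way in and let it come out again. Leave the wide mushroom-headed stop button unpressed, never switch on or start with the guard open, and do not lift the guard further or pick up or shift the padlock, bottle and tray.

Things in the scene. Friction and masses are not known exactly. Their poses are not given: they have to be found in the camera images.
- machine: Grey key-cutting machine, fixed to the bench; base 250 (x) x 220 (y) x 50 mm high, a motor housing at its back (local x from 47 to 123 mm) reaching 125 mm high. Origin: centre of the underside; its x points to its back, away from the robot at yaw 0, z up. It may stand on the left or the right of the control box, turned up to 0.25 rad.
- guard_hinge (a point): Middle of the guard's hinge line, fixed on the machine at its local (50, 0, 140) mm; the hinge runs along the machine's y. The guard is a steel-framed clear panel, 160 mm from hinge to front edge, 190 mm wide, 6 mm thick (underside in the hinge plane), with a skirt 50 mm deep below its front edge. Shut, its upper face is level, 146 mm above the bench.
- guard_rail (a point): Point on the upper face of the guard's wide steel front rail, where to push; moves with the guard. In the guard's frame (origin on the hinge; -x along the guard to its front edge, z out of its upper face) it lies at (-140, 0, 6) mm, so 140 mm from the hinge.
- guard (a joint): Opening angle of the guard, rad: 0 fully shut (level, at its stop), growing as the front edge rises; it starts at 0.45 to 0.8 (upper face then leans towards the machine's back) and can open to 1.5. A friction hinge holds it where it is left; about 1 to 3 N at the front rail moves it.
- control_box: Flat grey control box, fixed to the bench, 140 (x) x 260 (y) x 60 mm high, turned up to 0.25 rad. Origin: centre of the underside. On its top stand three black controls in a row along its y, about 80 mm apart: start button, stop button and rocker switch, in any order.
- start_top (a point): Centre of the top of the start button: plain flat-topped round button 28 mm across, on a round collar 44 mm across and 12 mm high. At rest its top stands 22 mm above the control box (10 mm above the collar).
- start (a joint): Travel of the start button, m: 0 out, 0.006 fully in. A spring returns it; 1.5 N begins to move it and 5 N holds it fully in.
- stop_top (a point): Centre of the top of the stop button, not to be pressed: mushroom head 42 mm across, top 34 mm above the control box.
- stop (a joint): Travel of the stop button, m: 0 out, 0.006 fully in; sprung like the start button.
- rocker_far (a point): Point on the upper face of the rocker's far end, 22 mm from its pivot, where to press; it moves with the rocker. The rocker is 60 x 28 mm, lengthwise along the control box's x, in a frame 76 x 43 x 10 mm; pivot at its middle, 18 mm above the box. Off, the end away from the robot stands up (this point about 30 mm above the box); on, it is down (this point 8.5 mm lower).
- rocker (a joint): Angle of the rocker, rad: 0 off (far end up), 0.4 on (far end fully down). It stays where it is left; about 2.5 N at the far end moves it.
- padlock: Loose brass padlock lying flat in front of the control box, body 42 x 48 x 20 mm, with steel shackle. Origin: under the body's centre. Leave alone.
- oil: Loose white oil bottle, 52 mm across, 130 mm tall, standing beside the work. Origin: under its centre. Leave alone.
- blank_tray: Loose open blue tray of key blanks, 80 x 110 x 45 mm, beside the work. Origin: under its centre. Leave alone.

How it is judged:
By the outcome, as a careful person would: the job done as asked, in the order asked, and still so for the second after the job is handed in, with the robot touching nothing.
It also fails if it takes over 53 s, if anything falls off the work surface, if the arm or the gripper's body presses on something with over 40 N, if the wrist force passes 120 N, or if a joint passes its speed limit or range.

## Working session

There is one attempt and no reset: what is moved stays moved. The work goes in short steps, Python scripts to look and compute and a tool call to move; the robot and the scene stay as the last step left them, time stands still between calls to the robot, and variables do not carry over. Pictures are saved under pics/ and viewed, and the job is handed in when it is done.

Besides the shell and the picture viewer there is one more tool, called after "Call:" as name(argument=value, ...), one argument or row to a line, values as JSON. servo_tool: Moves the arm, as the interface text tells. Its arguments: {"type":"object","properties":{"targets":{"type":"array","items":{"type":"object","properties":{"offset":{"type":"array","items":{"type":"number"}},"delta_rot":{"type":"array","items":{"type":"number"}},"fingers":{"type":"number"}}}}},"required":["targets"]}

```bash
mkdir -p pics
cat > h.py <<'E'
import numpy as np, cv2
from plant import ctrl
def save(n,tag):
    p,d=ctrl.snapshot(n); cv2.imwrite(f'pics/{tag}.png',p[:,:,::-1]); np.save(f'pics/{tag}.npy',d); return p,d
def world(name,d,u,v,z=None):
    m=ctrl.camera_model(name);K=np.array(m['mtx']);k=m['k1'];R=np.array(m['R']);t=np.array(m['t'])
    xy=cv2.undistortPoints(np.array([[[u,v]]],float),K,np.array([k,0,0,0,0.]))[0,0]
    ray=np.array([*xy,1])
    c=-R.T@t; w=R.T@ray
    if z is not None: return c+w*(z-c[2])/w[2]
    return c+w*d
def win(name,dm,u,v,r=1):
    a=dm[v-r:v+r+1,u-r:u+r+1]; a=a[a>0]
    return world(name,np.median(a),u,v)
E
python3 - <<'E'
from h import *
for n in('scene','top'):
    save(n,n+'0'); m=ctrl.camera_model(n); print(n,m)
s=ctrl.get_state();print(s['time'],s['ee_pos'],s['tcp_rot'],s['ft_force'])
E
```

```text
scene {'mtx': array([[478.91141745,   0.        , 285.09015733],
       [  0.        , 478.91141745, 213.35189988],
       [  0.        ,   0.        ,   1.        ]]), 'k1': -0.02880919768757307, 'R': array([[-0.46956174,  0.88276187, -0.01559659],
       [ 0.74800036,  0.38836997, -0.53820463],
       [-0.46904927, -0.26438656, -0.84266988]]), 't': array([ 0.23658235, -0.31695157,  1.60463425])}
top {'mtx': array([[379.35964406,   0.        , 278.68203811],
       [  0.        , 379.35964406, 211.94587515],
       [  0.        ,   0.        ,   1.        ]]), 'k1': -0.06555727343666189, 'R': array([[-0.02207184, -0.99975051, -0.00342949],
       [-0.97796593,  0.02230293, -0.20756979],
       [ 0.20759449, -0.00122752, -0.9782142 ]]), 't': array([-0.00553473,  0.50171106,  1.0142491 ])}
0.1 [0.176481   0.5729084  0.22262269] [[-9.55690158e-01  2.94374159e-01 -4.20994000e-04]
 [ 2.94374458e-01  9.55689010e-01 -1.48161687e-03]
 [-3.38103808e-05 -1.53989654e-03 -9.99998814e-01]] [0.30842944 0.41266633 0.22895265]
```

View pics/scene0.png

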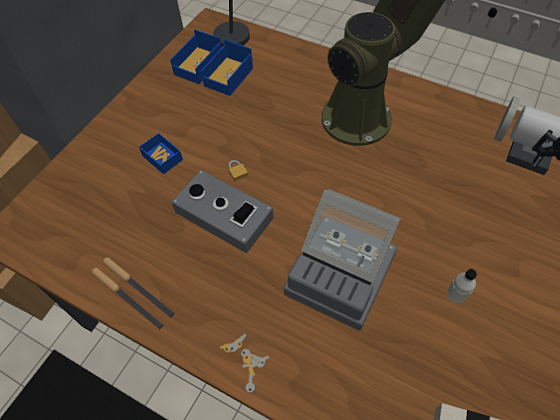

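View pics/top0.png

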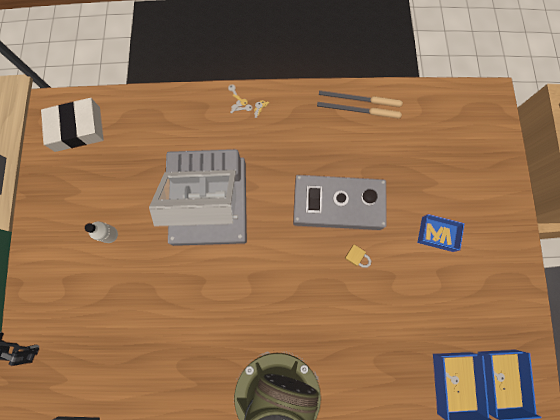

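The scene view shows the machine at about (340,260) with its guard raised, and the control box at about (222,210). In the top view, the box's controls from left to right are the rocker (314,199), a round button (341,198) and a bigger round button (370,197). I'll enlarge both to check.

Run:
```python
import cv2,numpy as np
a=cv2.imread('pics/scene0.png')[165:255,165:280];b=cv2.imread('pics/top0.png')[165:240,285:395]
c=cv2.imread('pics/top0.png')[140:255,140:260]; d=cv2.imread('pics/scene0.png')[180:330,280:405]
for n,i,f in(('a',a,6),('b',b,7),('c',c,5),('d',d,4)): cv2.imwrite(f'pics/c{n}.png',cv2.resize(i,None,fx=f,fy=f,interpolation=cv2.INTER_CUBIC))
```

```text
(no output)
```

View pics/ca.png

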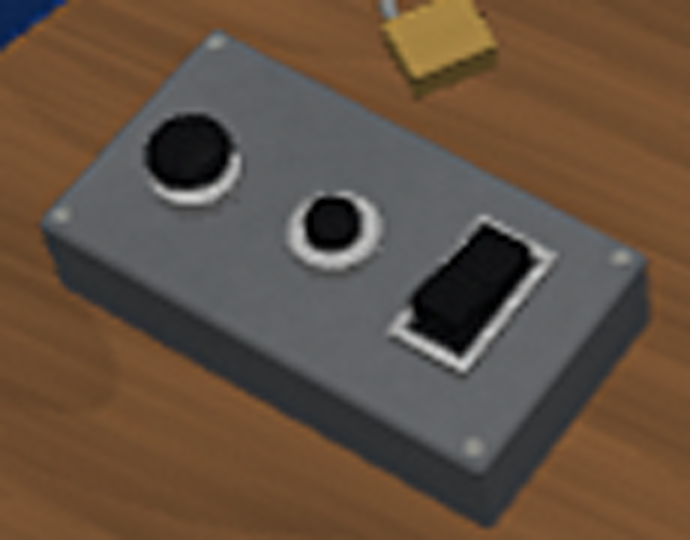

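View pics/cb.png

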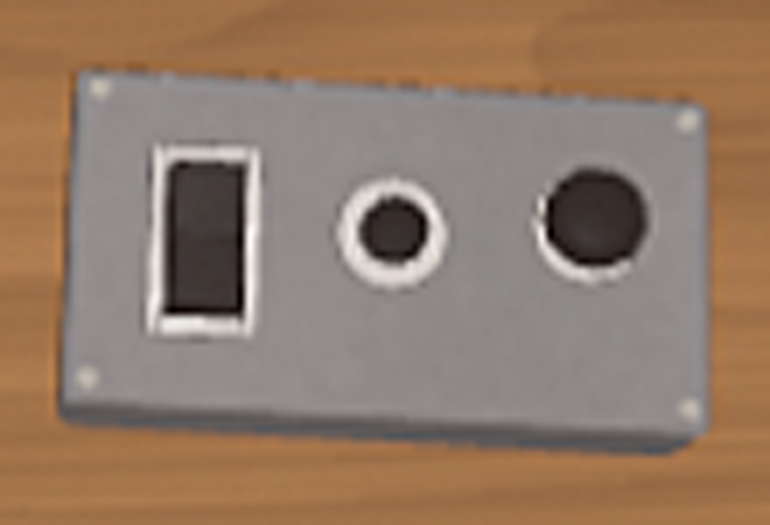

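View pics/cc.png

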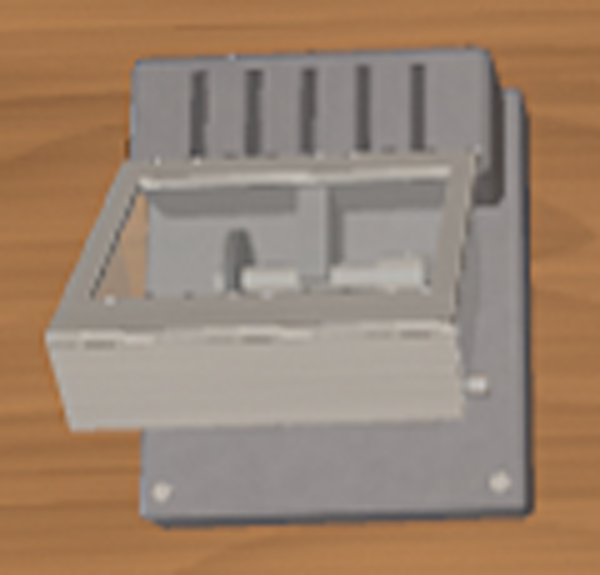

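View pics/cd.png

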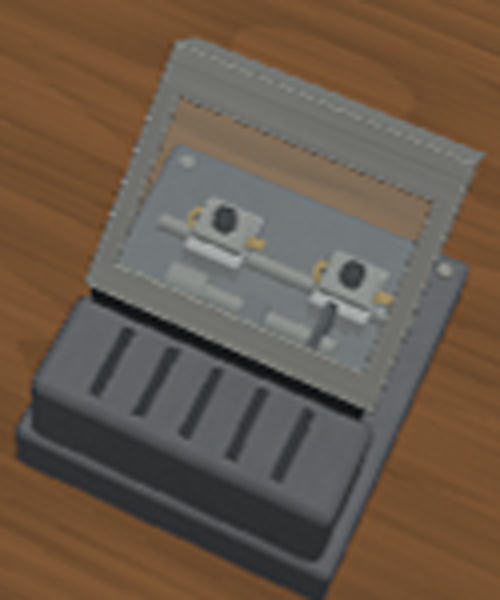

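```bash
cat > m.py <<'E'
from h import *
def P(cam,o,f,x,y,z): return world(cam,None,o[0]+(x+.5)/f-.5,o[1]+(y+.5)/f-.5,z)[:2].round(4)
T=lambda x,y,z:P('top',(285,165),7,x,y,z)
S=lambda x,y,z:P('scene',(165,165),6,x,y,z)
print('box top screws FL,FR,BL,BR')
for a,b in(((88,378),(621,258)),((690,409),(217,41)),((101,90),(474,447)),((688,122),(61,215))): print(T(*a,.061),S(*b,.061))
print('start',T(393,229,.082),S(334,222,.082),'stop',T(596,218,.094),S(190,151,.094))
fr=[T(*p,.07) for p in((155,147),(260,150),(252,338),(150,330))];fs=[S(*p,.07) for p in((485,217),(556,255),(463,372),(390,330))]
print('rockframe',np.mean(fr,0),np.mean(fs,0),fr,fs)
C=lambda x,y,z:P('top',(140,140),5,x,y,z)
D=lambda x,y,z:P('scene',(280,180),4,x,y,z)
print('mach screws', C(161,492,.051),D(444,269,.051),C(501,483,.051),D(186,160,.051))
print('base FL/FR corner',C(141,519,.05),C(532,514,.05),'BR',C(520,92,.05),D(18,460,.05),'BL',D(322,598,.05))
ds=np.load('pics/scene0.npy')
def dd(x,y):
    u=280+(x+.5)/4-.5;v=180+(y+.5)/4-.5
    return win('scene',ds,int(round(u)),int(round(v)),1).round(4)
print('guard: front rail L,M,R', dd(455,165),dd(330,112),dd(200,60),' back rail',dd(345,387),dd(230,338),dd(115,290))
print('rail2',dd(440,185),dd(320,130),dd(190,80), 'side',dd(415,270),dd(145,180))
print('house',dd(200,440),dd(320,450))
E
python3 m.py
```

```text
box top screws FL,FR,BL,BR
[ 0.4797 -0.0677] [ 0.4801 -0.0657]
[ 0.4616 -0.3068] [ 0.46   -0.3055]
[ 0.5988 -0.0768] [ 0.5994 -0.075 ]
[ 0.5801 -0.3155] [ 0.5814 -0.3141]
start [ 0.5327 -0.1888] [ 0.5356 -0.1863] stop [ 0.5324 -0.2666] [ 0.5389 -0.262 ]
rockframe [ 0.532625 -0.115275] [ 0.53305 -0.11345] [array([ 0.5717, -0.0971]), array([ 0.5695, -0.1392]), array([ 0.4926, -0.1325]), array([ 0.4967, -0.0923])] [array([ 0.4943, -0.1304]), array([ 0.4975, -0.0901]), array([ 0.5721, -0.096 ]), array([ 0.5683, -0.1373])]
mach screws [0.4342 0.2834] [0.4332 0.2842] [0.4353 0.0929] [0.4351 0.0937]
base FL/FR corner [0.4194 0.2945] [0.4177 0.0758] BR [0.665  0.0819] [0.6863 0.0952] BL [0.6801 0.3017]
guard: front rail L,M,R [0.484  0.2739 0.2489] [0.4835 0.1968 0.2483] [0.4836 0.1147 0.2471]  back rail [0.5919 0.266  0.1508] [0.5939 0.1918 0.1487] [0.5961 0.1151 0.1471]
rail2 [0.4938 0.272  0.2397] [0.4896 0.1956 0.2386] [0.494  0.1123 0.2379] side [0.5321 0.276  0.2047] [0.5445 0.1096 0.1947]
house [0.6521 0.2024 0.1239] [0.6247 0.2679 0.1258]
```

Call:
servo_tool(
  targets=[
    {"offset":[0,0,-0.5],"delta_rot":[0,0,-0.93],"fingers":1},
    {"offset":[0,0,-0.5],"delta_rot":[0,0,-0.93],"fingers":1},
    {"offset":[0,0,-0.5],"delta_rot":[0,0,-0.93],"fingers":1},
    {"offset":[0,0,-0.5],"delta_rot":[0,0,-0.93],"fingers":1},
    {"offset":[0,0,0],"delta_rot":[0,0,0],"fingers":1},
  ],
)

```text
time: 0.72
ee_pos: [0.176, 0.5714, 0.3016]
tcp_rot: [[-1.0, -0.008, -0.002], [-0.008, 1.0, -0.008], [0.002, -0.008, -1.0]]
ft_force: [-0.5, 1.3, 0.4]
width: 0.0001
```

```bash
python3 -c "
from h import *
s=ctrl.get_state();print(s['time'],s['joints'],s['ee_pos'],s['tcp_rot'],s['width'])"
```

```text
0.725 [7.28802812e+01 1.72289720e+01 6.38931570e+00 7.96143840e+01
 9.57891423e-05 7.24476089e+01] [0.17598961 0.57136533 0.30157985] [[-0.9999687  -0.0075603  -0.0023343 ]
 [-0.00754242  0.99994288 -0.00757281]
 [ 0.00239142 -0.00755496 -0.9999686 ]] 7.58740199106178e-05
```

Call:
servo_tool(
  targets=[
    {"offset":[-0.75,-0.93,0],"delta_rot":[0,0,0],"fingers":1},
    {"offset":[-0.75,-0.93,0],"delta_rot":[0,0,0],"fingers":1},
    {"offset":[-0.75,-0.93,0],"delta_rot":[0,0,0],"fingers":1},
    {"offset":[-0.75,-0.93,0],"delta_rot":[0,0,0],"fingers":1},
    {"offset":[-0.75,-0.93,0],"delta_rot":[0,0,0],"fingers":1},
    {"offset":[-0.75,-0.93,0],"delta_rot":[0,0,0],"fingers":1},
    {"offset":[-0.75,-0.93,0],"delta_rot":[0,0,0],"fingers":1},
    {"offset":[-0.75,-0.93,0],"delta_rot":[0,0,0],"fingers":1},
    {"offset":[-0.75,-0.93,0],"delta_rot":[0,0,0],"fingers":1},
    {"offset":[-0.75,-0.93,0],"delta_rot":[0,0,0],"fingers":1},
    {"offset":[0,0,0],"delta_rot":[0,0,0],"fingers":1},
  ],
)

```text
time: 2.1
ee_pos: [0.4812, 0.1853, 0.2888]
tcp_rot: [[-1.0, 0.007, -0.014], [0.008, 1.0, -0.019], [0.014, -0.019, -1.0]]
ft_force: [-0.3, 1.0, 0.7]
width: -0.0002
```

Call:
servo_tool(
  targets=[
    {"offset":[-0.28,0,0],"delta_rot":[0,0,0],"fingers":1},
    {"offset":[0,0,0.25],"delta_rot":[0,0,0],"fingers":1},
    {"offset":[0,0,0.25],"delta_rot":[0,0,0],"fingers":1},
    {"offset":[0.18,0,0.25],"delta_rot":[0,0,0],"fingers":1},
    {"offset":[0.2,0,0.25],"delta_rot":[0,0,0],"fingers":1},
  ],
)

```text
time: 2.72
ee_pos: [0.474, 0.1871, 0.2442]
tcp_rot: [[-1.0, 0.005, -0.017], [0.005, 1.0, -0.019], [0.017, -0.02, -1.0]]
ft_force: [0.5, 0.4, 0.2]
width: -0.0001
```

Run:
```python
from h import *
p,_=save('scene','s1'); q,_=save('top','t1')
i=np.hstack([cv2.resize(p[160:340,270:420],(400,480)),cv2.resize(q[120:270,130:255],(400,480))])
cv2.imwrite('pics/c1.png',i[:,:,::-1]); print(ctrl.get_state()['ft_force'],ctrl.get_state()['ee_pos'])
```

```text
[-0.55210367  0.26421393  0.69329457] [0.47296393 0.18670131 0.24376288]
```

View pics/c1.png

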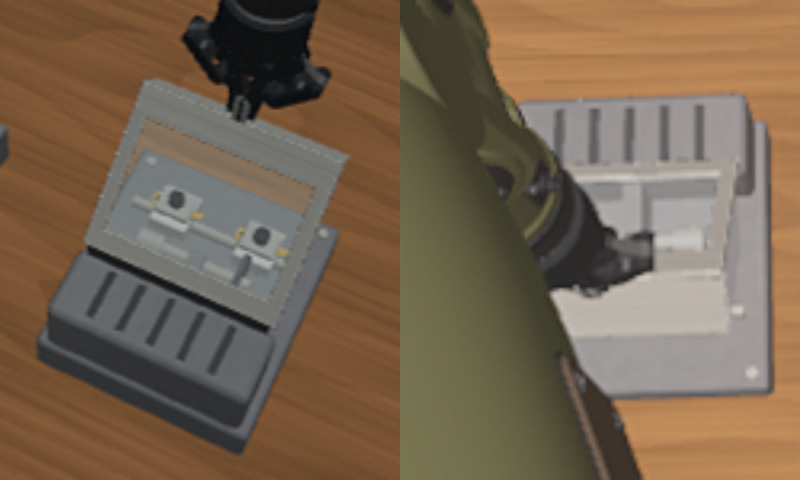

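The fingertips rest on the middle of the front rail (left panel, about 240,110) and the guard has come down a little. I'll keep following the arc.

Call:
servo_tool(
  targets=[
    {"offset":[0.1,0,0.25],"delta_rot":[0,0,0],"fingers":1},
    {"offset":[0.08,0,0.25],"delta_rot":[0,0,0],"fingers":1},
    {"offset":[0.06,0,0.25],"delta_rot":[0,0,0],"fingers":1},
    {"offset":[0.05,0,0.25],"delta_rot":[0,0,0],"fingers":1},
    {"offset":[0.03,0,0.25],"delta_rot":[0,0,0],"fingers":1},
  ],
)

```text
time: 3.45
ee_pos: [0.4583, 0.1864, 0.1919]
tcp_rot: [[-1.0, 0.004, -0.018], [0.004, 1.0, -0.019], [0.018, -0.019, -1.0]]
ft_force: [-0.4, -0.3, 0.9]
width: -0.0002
```

Call:
servo_tool(
  targets=[
    {"offset":[0.01,0,0.2],"delta_rot":[0,0,0],"fingers":1},
    {"offset":[0.01,0,0.2],"delta_rot":[0,0,0],"fingers":1},
    {"offset":[0,0,0.12],"delta_rot":[0,0,0],"fingers":1},
    {"offset":[0,0,0.1],"delta_rot":[0,0,0],"fingers":1},
  ],
)

```text
time: 3.95
ee_pos: [0.4571, 0.1857, 0.1647]
tcp_rot: [[-1.0, 0.004, -0.018], [0.005, 1.0, -0.019], [0.018, -0.019, -1.0]]
ft_force: [0.1, 0.5, 0.6]
width: -0.0001
```

```bash
cat > look.py <<'E'
from h import *
import sys
t=sys.argv[1]
p,_=save('scene','s'+t); q,_=save('top','t'+t)
i=np.hstack([cv2.resize(p[160:340,270:420],(400,480)),cv2.resize(q[120:270,130:255],(400,480))])
cv2.imwrite(f'pics/c{t}.png',i[:,:,::-1]); print(ctrl.get_state()['ft_force'],ctrl.get_state()['ee_pos'])
E
python3 look.py 2
```

```text
[-0.12587558  0.6460645   0.02600568] [0.45695811 0.18562238 0.1645928 ]
```

View pics/c2.png

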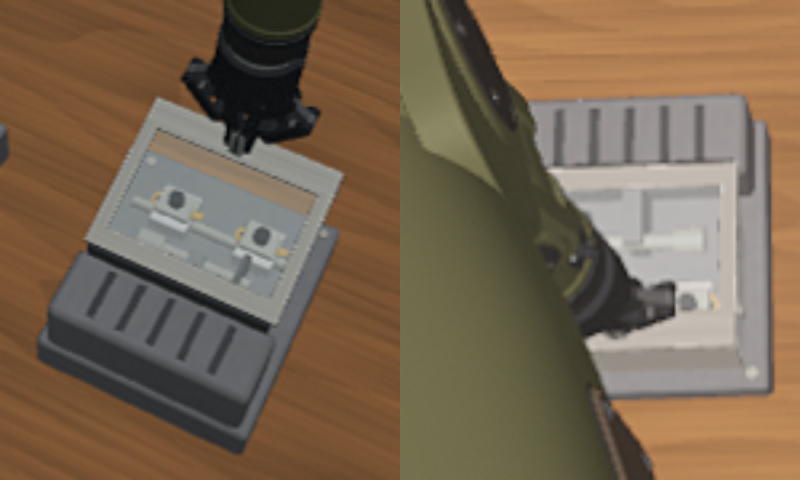

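Run:
```python
from h import *
d=np.load('pics/s2.npy')
# crop coords -> full: u=270+x*150/400, v=160+y*180/480
for x,y in((165,113),(200,128),(290,163),(325,178),(105,235),(180,270),(260,312),(120,190),(310,230)):
    u=round(270+x*.375);v=round(160+y*.375); print((x,y),win('scene',d,u,v,1).round(4))
```

```text
(165, 113) [0.4521 0.1107 0.1729]
(200, 128) [0.4525 0.1472 0.1714]
(290, 163) [0.4498 0.2379 0.1727]
(325, 178) [0.4505 0.2727 0.1716]
(105, 235) [0.5852 0.1124 0.1475]
(180, 270) [0.5845 0.1903 0.1469]
(260, 312) [0.5905 0.271  0.1475]
(120, 190) [0.5401 0.1063 0.1569]
(310, 230) [0.5018 0.2787 0.1627]
```

Run:
```python
from h import *
s=ctrl.get_state();R=np.array(s['tcp_rot']);p=np.array(s['ee_pos'])
m=ctrl.camera_model('scene')
for l in(0,.01,.022):
    X=p+R[:,2]*l
    uv=cv2.projectPoints(X[None],cv2.Rodrigues(m['R'])[0],m['t'],m['mtx'],np.array([m['k1'],0,0,0,0.]))[0][0,0]
    print(X.round(4),uv,((uv-[270,160])/.375).round())
d=np.load('pics/s2.npy')
for v in range(205,228,2): print(v,[tuple(win('scene',d,u,v,0).round(3)) if d[v,u]>0 else 0 for u in (352,356,360,364)])
p=cv2.imread('pics/s2.png')[190:240,330:390]; cv2.imwrite('pics/c3.png',cv2.resize(p,None,fx=10,fy=10,interpolation=cv2.INTER_CUBIC))
```

```text
[0.457  0.1856 0.1646] [358.04352392 216.67860519] [235. 151.]
[0.4568 0.1854 0.1546] [357.55576228 218.69616152] [233. 157.]
[0.4565 0.1852 0.1426] [356.979367   221.07991176] [232. 163.]
205 [(np.float64(0.323), np.float64(0.129), np.float64(-0.002)), (np.float64(0.469), np.float64(0.178), np.float64(0.228)), (np.float64(0.46), np.float64(0.185), np.float64(0.222)), (np.float64(0.473), np.float64(0.198), np.float64(0.248))]
207 [(np.float64(0.442), np.float64(0.162), np.float64(0.172)), (np.float64(0.469), np.float64(0.179), np.float64(0.22)), (np.float64(0.46), np.float64(0.186), np.float64(0.213)), (np.float64(0.474), np.float64(0.199), np.float64(0.241))]
209 [(np.float64(0.448), np.float64(0.164), np.float64(0.173)), (np.float64(0.469), np.float64(0.18), np.float64(0.212)), (np.float64(0.461), np.float64(0.187), np.float64(0.206)), (np.float64(0.467), np.float64(0.198), np.float64(0.223))]
211 [(np.float64(0.455), np.float64(0.167), np.float64(0.175)), (np.float64(0.464), np.float64(0.179), np.float64(0.197)), (np.float64(0.469), np.float64(0.19), np.float64(0.211)), (np.float6
[... 1261 characters left out ...]
(0.481), np.float64(0.18), np.float64(0.165)), (np.float64(0.478), np.float64(0.189), np.float64(0.167)), (np.float64(0.476), np.float64(0.198), np.float64(0.171)), (np.float64(0.467), np.float64(0.206), np.float64(0.164))]
225 [(np.float64(0.485), np.float64(0.182), np.float64(0.162)), (np.float64(0.479), np.float64(0.19), np.float64(0.16)), (np.float64(0.478), np.float64(0.2), np.float64(0.166)), (np.float64(0.475), np.float64(0.209), np.float64(0.169))]
227 [(np.float64(0.49), np.float64(0.184), np.float64(0.162)), (np.float64(0.486), np.float64(0.193), np.float64(0.163)), (np.float64(0.484), np.float64(0.202), np.float64(0.167)), (np.float64(0.478), np.float64(0.211), np.float64(0.164))]
```

View pics/c3.png

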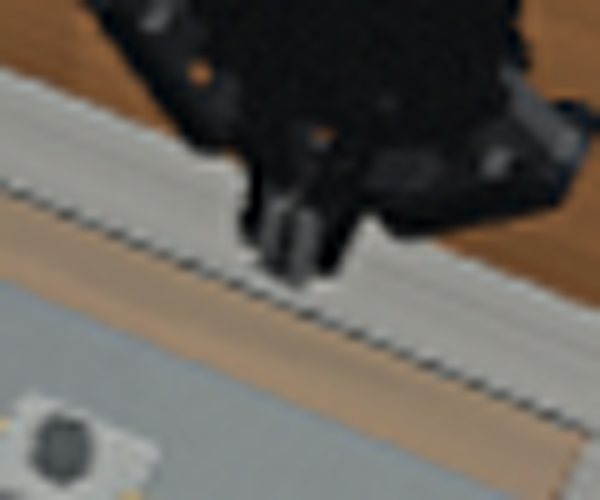

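The depth says the rail is still about 26 mm above shut (front at z≈0.172, θ≈0.18), although the nominal tip height is 0.143. The real tip seems to sit higher than nominal, so I'll keep pushing in small steps and watch the force.

Call:
servo_tool(
  targets=[
    {"offset":[0,0,0.12],"delta_rot":[0,0,0],"fingers":1},
    {"offset":[0,0,0.12],"delta_rot":[0,0,0],"fingers":1},
    {"offset":[0,0,0],"delta_rot":[0,0,0],"fingers":1},
  ],
)

```text
time: 4.42
ee_pos: [0.4571, 0.1855, 0.1547]
tcp_rot: [[-1.0, 0.004, -0.018], [0.005, 1.0, -0.019], [0.018, -0.019, -1.0]]
ft_force: [-0.9, -0.4, 0.3]
width: -0.0
```

```bash
cat > g.py <<'E'
from h import *
import sys
t=sys.argv[1]
p,d=save('scene','s'+t)
cv2.imwrite(f'pics/g{t}.png',cv2.resize(p[160:330,270:420,::-1],None,fx=4,fy=4,interpolation=cv2.INTER_CUBIC))
# all guard points: fit plane z vs x over rail region
pts=[]
for v in range(190,260):
  for u in range(295,405):
    if d[v,u]>0:
      X=world('scene',d[v,u],u,v)
      if .437<X[0]<.462 and .135<X[2]<.2 and (.10<X[1]<.145 or .23<X[1]<.275): pts.append(X)
pts=np.array(pts); print(len(pts),'rail z med',np.median(pts,0)); s=ctrl.get_state(); print(s['time'],s['ft_force'],s['ee_pos'])
E
python3 g.py 4
```

```text
Traceback (most recent call last):
  File "g.py", line 11, in <module>
    X=world('scene',d[v,u],u,v)
  File "h.py", line 6, in world
    m=ctrl.camera_model(name);K=np.array(m['mtx']);k=m['k1'];R=np.array(m['R']);t=np.array(m['t'])
ValueError: time passes only in moves, steps and waits
```

View pics/g4.png

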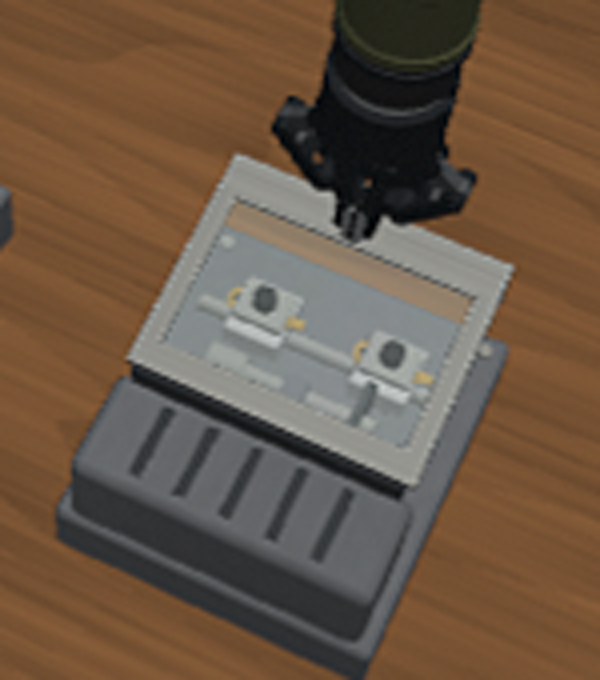

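The guard is lower and nearly level, with the fingertips still on the rail at (352,238).

```bash
python3 - <<'E'
from plant import ctrl
import numpy as np,pickle
pickle.dump({n:{k:np.array(v) for k,v in ctrl.camera_model(n).items()} for n in('scene','top')},open('cam.pkl','wb'))
E
cat > h.py <<'E'
import numpy as np, cv2,pickle
from plant import ctrl
CAM=pickle.load(open('cam.pkl','rb'))
def save(n,tag):
    p,d=ctrl.snapshot(n); cv2.imwrite(f'pics/{tag}.png',p[:,:,::-1]); np.save(f'pics/{tag}.npy',d); return p,d
def world(name,d,u,v,z=None):
    m=CAM[name];K=m['mtx'];R=m['R'];t=m['t']
    xy=cv2.undistortPoints(np.array([[[u,v]]],float),K,np.array([float(m['k1']),0,0,0,0.]))[0,0]
    c=-R.T@t; w=R.T@np.array([*xy,1])
    if z is not None: return c+w*(z-c[2])/w[2]
    return c+w*d
def win(name,dm,u,v,r=1):
    a=dm[v-r:v+r+1,u-r:u+r+1]; a=a[a>0]
    return world(name,np.median(a),u,v)
E
sed -i "s/^p,d=save.*/p,d=(save('scene','s'+t) if len(sys.argv)<3 else (cv2.imread(f'pics\/s{t}.png')[:,:,::-1],np.load(f'pics\/s{t}.npy')))/" g.py
python3 g.py 4 x; python3 g.py 2 x;  python3 -c "
import h;print(h.ctrl.get_state()['tau'])"
```

```text
309 rail z med [0.44997022 0.2324527  0.16192887]
4.475 [-0.27861434 -1.74544024  0.35372534] [0.45719625 0.18554336 0.15488215]
317 rail z med [0.45117864 0.23181793 0.17225498]
4.475 [-0.27861434 -1.74544024  0.35372534] [0.45719625 0.18554336 0.15488215]
[ 8.33644706e-03 -4.29764271e+01  3.16798460e+01  1.98970078e-01
 -4.13746142e-02  4.96338782e-05]
```

Run:
```python
from h import *
for t in('s1','s2','s4'):
    d=np.load(f'pics/{t}.npy'); pts=[]
    for v in range(175,280):
        for u in range(290,410):
            if d[v,u]>0: pts.append(world('scene',d[v,u],u,v))
    P=np.array(pts)
    g=P[(P[:,2]>.14)&(P[:,0]>.42)&(P[:,0]<.6)&((abs(P[:,1]-.12)<.02)|(abs(P[:,1]-.26)<.02))]
    # robust line z(x)
    A=g[:,[0]]; 
    k,c=np.polyfit(g[:,0],g[:,2],1)
    for _ in range(5):
        r=abs(g[:,2]-k*g[:,0]-c)<.006; k,c=np.polyfit(g[r,0],g[r,2],1)
    print(t,r.sum(),'theta',-np.arctan(k),'z at .4535',k*.4535+c,'z at .473',k*.473+c,'xmin',g[r,0].min(), 'z hinge .5935',k*.5935+c)
    f=P[(abs(P[:,1]-.187)<.012)&(P[:,0]>.44)&(P[:,0]<.5)&(P[:,2]>k*P[:,0]+c+.01)]
    print(' finger pts lowest',f[np.argsort(f[:,2])[:6]].round(3).tolist())
```

```text
s1 2132 theta 0.7308584051338775 z at .4535 0.2735313641143234 z at .473 0.2560503044049487 xmin 0.4771331947551669 z hinge .5935 0.14802632004701766
 finger pts lowest [[0.483, 0.191, 0.257], [0.483, 0.193, 0.258], [0.483, 0.188, 0.258], [0.482, 0.19, 0.259], [0.485, 0.186, 0.259], [0.482, 0.192, 0.26]]
s2 2036 theta 0.18392893267780314 z at .4535 0.17114161892138735 z at .473 0.16751400496212512 xmin 0.4374173068966859 z hinge .5935 0.14509721100873546
 finger pts lowest [[0.468, 0.188, 0.18], [0.463, 0.178, 0.18], [0.469, 0.194, 0.181], [0.464, 0.197, 0.182], [0.467, 0.185, 0.182], [0.466, 0.182, 0.182]]
s4 1960 theta 0.1138934050894746 z at .4535 0.16106027596029063 z at .473 0.1588297014231212 xmin 0.43498038333762135 z hinge .5935 0.14504589466779222
 finger pts lowest [[0.465, 0.186, 0.17], [0.467, 0.189, 0.171], [0.462, 0.176, 0.172], [0.464, 0.177, 0.172], [0.468, 0.184, 0.172], [0.464, 0.198, 0.172]]
```

Fitting the guard face in each picture gives θ = 0.73, then 0.18, then 0.11. So the tip contact is about 6 mm above the reported TCP, not 22 mm below it. There's about 15 mm left to go.

Call:
servo_tool(
  targets=[
    {"offset":[0.05,0,0.12],"delta_rot":[0,0,0],"fingers":1},
    {"offset":[0.05,0,0.12],"delta_rot":[0,0,0],"fingers":1},
    {"offset":[0,0,0.08],"delta_rot":[0,0,0],"fingers":1},
    {"offset":[0,0,0],"delta_rot":[0,0,0],"fingers":1},
  ],
)

```text
time: 4.97
ee_pos: [0.453, 0.1854, 0.1415]
tcp_rot: [[-1.0, 0.004, -0.017], [0.005, 1.0, -0.019], [0.017, -0.019, -1.0]]
ft_force: [1.4, -0.9, -0.2]
width: 0.0
```

```bash
cat > th.py <<'E'
from h import *
import sys
t=sys.argv[1]; p,d=save('scene',t); pts=[]
for v in range(175,280):
    for u in range(290,410):
        if d[v,u]>0: pts.append(world('scene',d[v,u],u,v))
P=np.array(pts)
g=P[(P[:,2]>.13)&(P[:,0]>.42)&(P[:,0]<.6)&((abs(P[:,1]-.12)<.02)|(abs(P[:,1]-.26)<.02))]
k,c=np.polyfit(g[:,0],g[:,2],1)
for _ in range(5):
    r=abs(g[:,2]-k*g[:,0]-c)<.006; k,c=np.polyfit(g[r,0],g[r,2],1)
print('theta',-np.arctan(k),'z at .4535',k*.4535+c,'z hinge',k*.5935+c)
s=ctrl.get_state(); print(s['time'],s['ft_force'],s['ee_pos'],s['tau'][:3])
E
python3 th.py s5
```

```text
theta 0.025123706488797807 z at .4535 0.14825301239095648 z hinge 0.14473495325099608
5.025 [ 1.02388218 -0.44431261 -0.20846568] [0.45296888 0.18541482 0.14158811] [-1.24308644e-03 -4.28057849e+01  3.14097762e+01]
```

Call:
servo_tool(
  targets=[
    {"offset":[0,0,0.07],"delta_rot":[0,0,0],"fingers":1},
    {"offset":[0,0,0.05],"delta_rot":[0,0,0],"fingers":1},
  ],
)

```text
time: 5.28
ee_pos: [0.4531, 0.1855, 0.1378]
tcp_rot: [[-1.0, 0.004, -0.016], [0.005, 1.0, -0.019], [0.016, -0.019, -1.0]]
ft_force: [-6.1, -1.7, 21.2]
width: 0.0001
```

The force is now 21 N, so the guard is against its stop. I'll push a touch more, lift, and check the angle.

Call:
servo_tool(
  targets=[
    {"offset":[0,0,0.03],"delta_rot":[0,0,0],"fingers":1},
  ],
)

```text
time: 5.4
ee_pos: [0.4531, 0.1856, 0.1379]
tcp_rot: [[-1.0, 0.004, -0.016], [0.005, 1.0, -0.018], [0.016, -0.018, -1.0]]
ft_force: [-5.0, -1.8, 15.1]
width: -0.0002
```

Call:
servo_tool(
  targets=[
    {"offset":[0,0,-0.3],"delta_rot":[0,0,0],"fingers":1},
    {"offset":[0,0,-0.5],"delta_rot":[0,0,0],"fingers":1},
    {"offset":[0,0,-0.5],"delta_rot":[-0.23,0.2,0],"fingers":1},
    {"offset":[0,0,0],"delta_rot":[0,0,0],"fingers":1},
  ],
)

```text
time: 5.9
ee_pos: [0.4542, 0.1866, 0.1924]
tcp_rot: [[-1.0, 0.005, -0.031], [0.005, 1.0, 0.001], [0.031, 0.001, -1.0]]
ft_force: [0.3, -0.4, -1.1]
width: 0.0
```

```bash
python3 th.py s6
python3 - <<'E'
import cv2
p=cv2.imread('pics/s6.png')[150:330,270:420]; cv2.imwrite('pics/c6.png',cv2.resize(p,None,fx=4,fy=4,interpolation=cv2.INTER_CUBIC)[:600])
E
```

```text
theta 0.003329398925385219 z at .4535 0.14515924679561312 z hinge 0.14469312922376948
5.95 [-0.80713492  0.36688496 -0.41814456] [0.45347173 0.1864526  0.19139193] [ -0.17929873 -43.02157402  33.41307878]
```

View pics/c6.png

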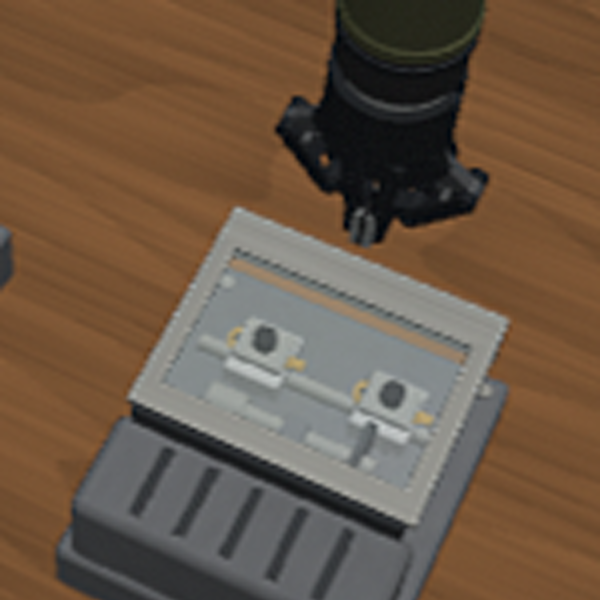

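The guard is shut: fitted θ = 0.003, and its front edge is level in the view (240,210 to 505,322). Next is the rocker.

Call:
servo_tool(
  targets=[
    {"offset":[0,0,-0.1],"delta_rot":[0,-0.4,0],"fingers":1},
    {"offset":[-0.33,-0.94,0],"delta_rot":[0,0,0],"fingers":1},
    {"offset":[-0.33,-0.94,0],"delta_rot":[0,0,0],"fingers":1},
    {"offset":[-0.33,-0.94,0],"delta_rot":[0,0,0],"fingers":1},
    {"offset":[-0.33,-0.94,0],"delta_rot":[0,0,0],"fingers":1},
    {"offset":[-0.33,-0.94,0],"delta_rot":[0,0,0],"fingers":1},
    {"offset":[-0.33,-0.94,0],"delta_rot":[0,0,0],"fingers":1},
    {"offset":[-0.33,-0.94,0],"delta_rot":[0,0,0],"fingers":1},
    {"offset":[-0.33,-0.94,0],"delta_rot":[0,0,0],"fingers":1},
    {"offset":[0,0,0],"delta_rot":[0,0,0],"fingers":1},
  ],
)

```text
time: 7.2
ee_pos: [0.5558, -0.1217, 0.1902]
tcp_rot: [[-1.0, -0.001, 0.002], [-0.001, 1.0, -0.006], [-0.002, -0.006, -1.0]]
ft_force: [-0.3, 0.1, 0.2]
width: 0.0003
```

Call:
servo_tool(
  targets=[
    {"offset":[-0.1,0.14,0.6],"delta_rot":[0,0,0],"fingers":1},
    {"offset":[0,0,0.6],"delta_rot":[0,0,0],"fingers":1},
    {"offset":[0,0,0.4],"delta_rot":[0,0,0],"fingers":1},
    {"offset":[0,0,0],"delta_rot":[0,0,0],"fingers":1},
  ],
)

```text
time: 7.7
ee_pos: [0.5577, -0.1134, 0.1235]
tcp_rot: [[-1.0, -0.003, 0.002], [-0.003, 1.0, -0.006], [-0.002, -0.006, -1.0]]
ft_force: [-0.7, 0.1, 0.0]
width: -0.0002
```

```bash
cat > box.py <<'E'
from h import *
import sys
t=sys.argv[1]; p,d=save('scene',t)
cv2.imwrite(f'pics/b{t}.png',cv2.resize(p[155:255,165:280,::-1],None,fx=6,fy=6,interpolation=cv2.INTER_CUBIC))
s=ctrl.get_state(); print(s['time'],s['ft_force'],s['ee_pos'])
m=CAM['scene']
for dx in(-.011,.011):
  for z in(0.007,-.022):
    X=np.array(s['ee_pos'])+[dx,0,z]; uv=cv2.projectPoints(X[None],cv2.Rodrigues(m['R'])[0],m['t'],m['mtx'],np.array([float(m['k1']),0,0,0,0.]))[0][0,0]
    print(dx,z,((uv-[165,155]+.5)*6-.5).round())
E
python3 box.py k1
```

```text
7.75 [0.55265856 0.89036621 0.33933201] [ 0.55827481 -0.11359546  0.12430481]
-0.011 0.007 [445. 302.]
-0.011 -0.022 [451. 338.]
0.011 0.007 [419. 339.]
0.011 -0.022 [426. 374.]
```

View pics/bk1.png

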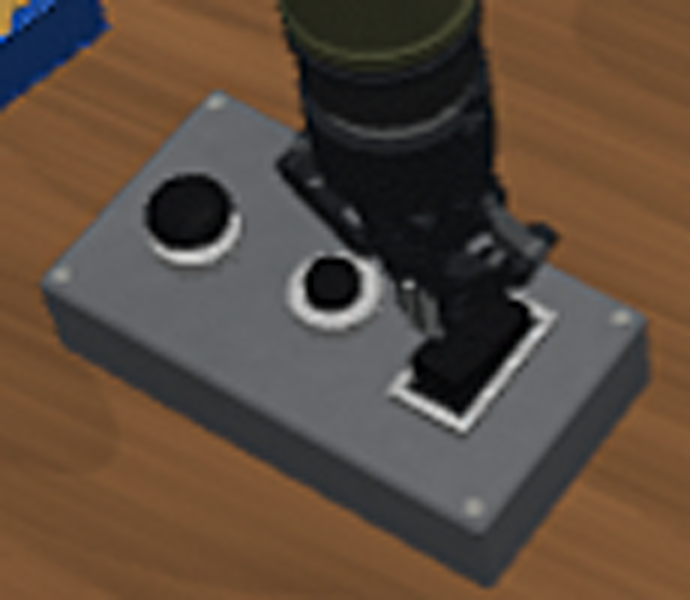

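The fingertip bottom shows at about (425,338), which fits a tip 7 mm above the reported TCP. It's in line with the rocker's far half at (445,345).

Call:
servo_tool(
  targets=[
    {"offset":[0,-0.06,0.45],"delta_rot":[0,0,0],"fingers":1},
    {"offset":[0,0,0.35],"delta_rot":[0,0,0],"fingers":1},
    {"offset":[0,0,0.12],"delta_rot":[0,0,0],"fingers":1},
  ],
)

```text
time: 8.12
ee_pos: [0.5607, -0.116, 0.0896]
tcp_rot: [[-1.0, -0.003, 0.008], [-0.003, 1.0, -0.007], [-0.008, -0.007, -1.0]]
ft_force: [-0.5, -0.5, 0.2]
width: 0.0002
```

Call:
servo_tool(
  targets=[
    {"offset":[0,0,0.1],"delta_rot":[0,0,0],"fingers":1},
    {"offset":[0,0,0.1],"delta_rot":[0,0,0],"fingers":1},
  ],
)

```text
time: 8.38
ee_pos: [0.562, -0.1162, 0.0824]
tcp_rot: [[-1.0, -0.003, 0.011], [-0.003, 1.0, -0.007], [-0.011, -0.007, -1.0]]
ft_force: [1.0, 0.1, 3.1]
width: 0.0
```

Call:
servo_tool(
  targets=[
    {"offset":[0.06,0,0.09],"delta_rot":[0,0,0],"fingers":1},
    {"offset":[0.03,0,0.09],"delta_rot":[0,0,0],"fingers":1},
  ],
)

```text
time: 8.62
ee_pos: [0.5609, -0.1165, 0.0764]
tcp_rot: [[-1.0, -0.003, 0.015], [-0.004, 1.0, -0.008], [-0.015, -0.008, -1.0]]
ft_force: [2.2, 0.1, 2.6]
width: -0.0001
```

Call:
servo_tool(
  targets=[
    {"offset":[0,0,0.07],"delta_rot":[0,0,0],"fingers":1},
  ],
)

```text
time: 8.75
ee_pos: [0.5614, -0.1166, 0.0739]
tcp_rot: [[-1.0, -0.003, 0.017], [-0.004, 1.0, -0.008], [-0.017, -0.008, -1.0]]
ft_force: [2.3, -0.3, 3.1]
width: 0.0001
```

Call:
servo_tool(
  targets=[
    {"offset":[0.03,0,0.07],"delta_rot":[0,0,0],"fingers":1},
  ],
)

```text
time: 8.88
ee_pos: [0.5616, -0.1167, 0.0731]
tcp_rot: [[-1.0, -0.003, 0.02], [-0.004, 1.0, -0.008], [-0.02, -0.008, -1.0]]
ft_force: [-4.5, 1.9, 30.5]
width: -0.0001
```

Call:
servo_tool(
  targets=[
    {"offset":[0.02,0,0.07],"delta_rot":[0,0,0],"fingers":1},
  ],
)

```text
time: 9.0
ee_pos: [0.5617, -0.1167, 0.0731]
tcp_rot: [[-1.0, -0.004, 0.022], [-0.004, 1.0, -0.008], [-0.022, -0.008, -1.0]]
ft_force: [-8.1, 2.4, 30.5]
width: 0.0001
```

At the stop with 30 N. I'll lift, level the tool and look.

Call:
servo_tool(
  targets=[
    {"offset":[0,0,-0.3],"delta_rot":[0,0,0],"fingers":1},
    {"offset":[0,0,-0.5],"delta_rot":[0,0.2,0],"fingers":1},
    {"offset":[0,0,-0.5],"delta_rot":[-0.1,0.1,0],"fingers":1},
    {"offset":[0.65,-0.88,0],"delta_rot":[0,0,0],"fingers":1},
    {"offset":[0,-0.88,0],"delta_rot":[0,0,0],"fingers":1},
    {"offset":[0,0,0],"delta_rot":[0,0,0],"fingers":1},
  ],
)

```text
time: 9.75
ee_pos: [0.5295, -0.1874, 0.1251]
tcp_rot: [[-1.0, -0.005, -0.012], [-0.005, 1.0, 0.001], [0.012, 0.001, -1.0]]
ft_force: [0.0, -0.2, -0.3]
width: -0.0004
```

```bash
python3 box.py k2
```

```text
9.8 [-0.74587249  0.25700245 -0.02205018] [ 0.52900944 -0.18620753  0.12483351]
-0.011 0.007 [341. 192.]
-0.011 -0.022 [349. 229.]
0.011 0.007 [315. 227.]
0.011 -0.022 [323. 264.]
```

View pics/bk2.png

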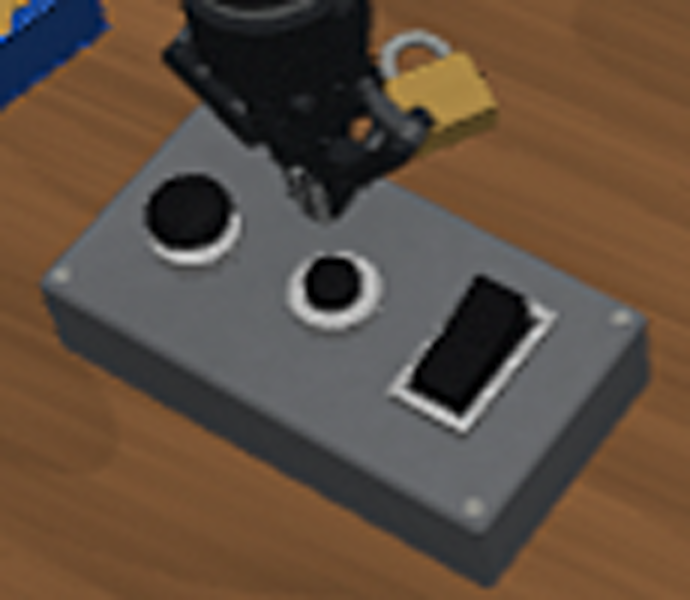

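The rocker has flipped: its near end at (485,280) is now raised and its far end (440,400) sits in the frame. The start button is next.

Call:
servo_tool(
  targets=[
    {"offset":[-0.13,-0.03,0.4],"delta_rot":[0,-0.15,0],"fingers":1},
    {"offset":[0,0,0.4],"delta_rot":[0,0,0],"fingers":1},
    {"offset":[0,0,0.25],"delta_rot":[0,0,0],"fingers":1},
    {"offset":[0,0,0],"delta_rot":[0,0,0],"fingers":1},
  ],
)

```text
time: 10.3
ee_pos: [0.5321, -0.1841, 0.0797]
tcp_rot: [[-1.0, -0.008, -0.006], [-0.008, 1.0, 0.004], [0.006, 0.004, -1.0]]
ft_force: [0.6, 0.4, -0.4]
width: 0.0001
```

Call:
servo_tool(
  targets=[
    {"offset":[0,0,0.1],"delta_rot":[0,0,0],"fingers":1},
  ],
)

```text
time: 10.42
ee_pos: [0.5325, -0.184, 0.076]
tcp_rot: [[-1.0, -0.009, -0.005], [-0.009, 1.0, 0.004], [0.005, 0.004, -1.0]]
ft_force: [0.4, 0.2, -0.5]
width: 0.0001
```

Call:
servo_tool(
  targets=[
    {"offset":[-0.03,-0.08,0.06],"delta_rot":[0,0,0],"fingers":1},
    {"offset":[0,0,0.08],"delta_rot":[0,0,0],"fingers":1},
  ],
)

```text
time: 10.68
ee_pos: [0.5342, -0.1874, 0.0708]
tcp_rot: [[-1.0, -0.009, -0.004], [-0.009, 1.0, 0.004], [0.004, 0.004, -1.0]]
ft_force: [-1.3, -0.4, 3.3]
width: 0.0002
```

Call:
servo_tool(
  targets=[
    {"offset":[0,0,0.07],"delta_rot":[0,0,0],"fingers":1},
  ],
)

```text
time: 10.8
ee_pos: [0.5343, -0.1874, 0.0683]
tcp_rot: [[-1.0, -0.009, -0.004], [-0.009, 1.0, 0.004], [0.004, 0.004, -1.0]]
ft_force: [-1.9, 1.7, 4.9]
width: -0.0001
```

Call:
servo_tool(
  targets=[
    {"offset":[0,0,0.07],"delta_rot":[0,0,0],"fingers":1},
  ],
)

```text
time: 10.92
ee_pos: [0.5344, -0.1875, 0.0676]
tcp_rot: [[-1.0, -0.008, -0.003], [-0.008, 1.0, 0.004], [0.003, 0.004, -1.0]]
ft_force: [-12.2, 3.4, 35.1]
width: 0.0
```

Fully in: the spring force went 3.3, then 4.9, then a hard stop at 35 N. I'll release, back well away, and check everything.

Call:
servo_tool(
  targets=[
    {"offset":[0,0,-0.4],"delta_rot":[0,0,0],"fingers":1},
    {"offset":[0,0,-0.8],"delta_rot":[0,0,0],"fingers":1},
    {"offset":[0,0,-0.9],"delta_rot":[0,0,0],"fingers":1},
    {"offset":[0,0,-0.9],"delta_rot":[0,0,0],"fingers":1},
    {"offset":[0.7,0,-0.5],"delta_rot":[0,0,0],"fingers":1},
    {"offset":[0.7,0,0],"delta_rot":[0,0,0],"fingers":1},
    {"offset":[0,0,0],"delta_rot":[0,0,0],"fingers":1},
  ],
)

```text
time: 11.8
ee_pos: [0.4791, -0.1893, 0.2137]
tcp_rot: [[-1.0, -0.008, 0.001], [-0.008, 1.0, 0.002], [-0.001, 0.002, -1.0]]
ft_force: [0.5, 0.3, -0.5]
width: -0.0004
```

```bash
python3 box.py k3; python3 th.py s7
python3 - <<'E'
from h import *
d0=np.load('pics/scene0.npy');d=np.load('pics/s7.npy')
# start top pixel scene: 165+334/6, 165+222/6
for n,u,v in(('start',221,202),('stop',197,190)):
    f=lambda D:np.median([world('scene',D[b,a],a,b)[2] for a in range(u-1,u+2) for b in range(v-1,v+2) if D[b,a]>0])
    print(n,f(d0),f(d))
E
```

```text
11.85 [ 0.25081538 -1.05588091 -0.13958626] [ 0.48026991 -0.18943043  0.21382173]
-0.011 0.007 [368. -12.]
-0.011 -0.022 [376.  31.]
0.011 0.007 [341.  24.]
0.011 -0.022 [349.  65.]
theta 0.001709585552294203 z at .4535 0.14508639370903642 z hinge 0.1448470514985414
11.9 [0.61649304 1.24380706 0.48108099] [ 0.4807641  -0.18941344  0.21351335] [ -0.2406077  -44.6342504   33.08409691]
start 0.0822492064169702 0.08203377939516066
stop 0.09367760353526133 0.09274636483008591
```

View pics/s7.png

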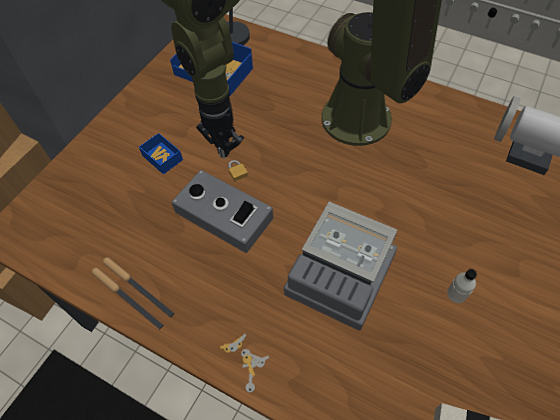

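View pics/bk3.png

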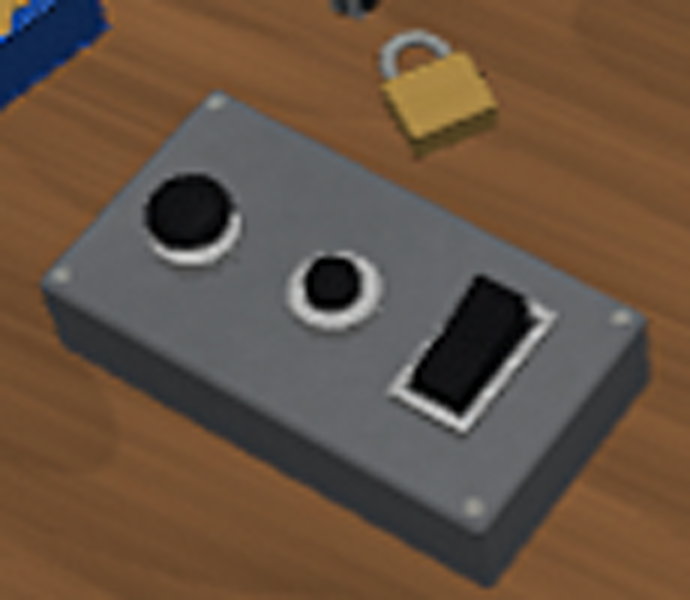

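The guard is shut, the rocker is on, and the start and stop buttons stand at their rest heights. The padlock (237,170), tray (160,153) and bottle (462,286) are where they were, and the arm is clear.

```bash
python3 -c "
from plant import ctrl
print(ctrl.sign_off())"
```

```text
the job is handed in; nothing more can be done
None
```

I did the job in the order asked and handed it in at about 12 s: guard shut, rocker flipped on, start button pressed fully in and released.

- **Guard:** I pushed it down on its front rail until it hit the stop at 15–21 N. The last depth fit gave an opening of 0.002 rad, which is shut within measuring error.
- **Rocker:** I pressed the far end until it met a hard stop at about 30 N. The picture shows the far end down in its frame and the near end raised.
- **Start button:** The spring force rose to 4.9 N, then hit a hard stop at 35 N. Its top is back at 82 mm, the same as before the press.
- **Left alone:** The stop button was never touched; its top read 92.7 mm against 93.7 mm at the start, which is within depth noise. The padlock, bottle and tray look unmoved, and the arm ended clear of everything.

**Disagreement:** the closed fingertips touched about 7 mm above the reported TCP, where the description puts them 22 mm below it. From the guard onward I worked from the camera depth and the force readings instead.

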